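# Load the orbital shaker

## Robot

A 7-joint arm with a two-finger parallel gripper is mounted at the origin on a cart in front of the work surface, level with it; the furniture and walls round the work are solid. World frame = base frame: x ahead of the robot, y to its left, z up, the work surface at z = 0. Lengths are in m, angles in degrees, forces in N, time in s.
With the tool pointing down it reaches from about 0.425 to 0.875 m from the base axis. Payload 4.7 kg.
Tool frame: the origin (TCP) lies midway between the tips of the shut fingers; the grasp point (between the pads) lies 19 mm behind it; z points along the fingers, y is the line along which they close (so a half turn about z gives the same grasp; the last joint's range is limited). The gripper opens to 87 mm and grips with 3 to 60 N. Pads are 19 mm wide; open, the fingers measure 117 mm over their backs; the gripper's body (75 mm by 190 mm) begins 51 mm behind the grasp point.
Start: joints at [-68.348, 18.392, -4.016, 83.108, 1.295, 78.541, -3.26], TCP at [0.231, 0.607, 0.196] pointing down, gripper open.
Joint ranges: [-163.93, 163.93], [-17.29, 119.83], [-79.2, 71.16], [3.27, 140.29], [-89.18, 269.18], [5.43, 117.66], [-154.24, 154.24]. Speed limits (degrees/s): [147.25, 147.25, 180, 180, 180, 180, 180].

## Interface

Orientations are given as [roll, pitch, yaw] about the fixed x, y, z axes, in that order (R = Rz(yaw) Ry(pitch) Rx(roll)).
In Python, from cell import env gives the robot as it stands. The module is installed in compiled form; this text tells all that it offers.
- The arm moves only by the tool step_arm, never from a script. Its argument "rows" is a list of rows, each an object with "angular": the turn, a rotation vector about the tool's x, y, z in units of pi rad (1.0 is pi rad), a list of three; "slide": the shift along the tool's x, y, z in units of 500 mm (1.0 is 500 mm), a list of three; "jaw": the opening, from 0 (shut) to 1 (fully open). A call has 1 to 10 rows; each row shifts and turns the commanded pose from where the row before left it, along the tool's axes as they then stand; what a row does not reach is not made up. A row lasts 1/8 s, in which the tool goes at most 62.5 mm and 10.7 degrees, less where a joint would pass 70% of its speed; a pose out of reach is approached as far as the arm can. A call with a number of a shift or a turn outside -1 to 1 is refused whole. A call with a gripper value outside its range is refused whole. The fingers move at their own pace and stop on an object; "newtons" is the grip in N (left out, the last holds). Time passes only in rows, so rows that do not move let the fingers close. It gives the time, the measured TCP pose, the force, the opening and the grip force at its end, in the units of the state.
- env.get_obs(): the state, without advancing time (a new reading comes with each control period).
- env.read_camera(name): name is "side" or "top"; returns the picture (480x640x3 uint8, red, green, blue); there is no depth.
- env.camera_info(name): a dict with "fx", "fy", "cx", "cy" (pixels), "R" (3x3) and "t" (3): a world point X has camera coordinates R X + t. Camera axes: x right, y down, z forward; pixel columns grow to the right and rows downward; lengths in m; the calibration is good to about 2 mm. A picture is of the moment at which its call begins. camera_info takes no time and is no camera call.
- env.sign_off(): hands the job in; it is judged then, once.
The state is a dict: "time_s": time; "qpos": joint angles; "joint_velocities": joint speeds; "effort": joint torques, N m; "tool_pos": TCP position; "tool_rot": TCP orientation; "force": force on the tool from outside, world axes, zero at the start; "wrist_torque": the same for the moment, N m; "grip_width": finger opening in m; "grasp_force": force on a finger pad.
Only numpy, scipy, OpenCV 4.12 (cv2) and the standard library are available. Lean on these libraries where they do the work, as an engineer would, in place of code of your own. Each camera call takes 0.05 s, during which the arm holds its last target. There are 200 camera calls.

## Task

Load the orbital shaker for the next run: the vial, the amber dropper bottle, the small beaker and the white bottle stand waiting beside it. Stand each of them in the pronged holder on the platform that is made for its size, upright and right down on the holder's floor between the prongs, and let go. Keep the vessels upright on the way, and leave the conical flask and the Petri dish where they are.

Things in the scene. Friction and masses are not known exactly. Their poses are not given: they have to be found in the camera images.
- vial: Clear glass sample vial with a black screw cap, 25 mm diameter, 64 mm tall (cap from 50 mm up). Loose, stands upright; origin at the centre of its base, z up. Grip it anywhere above 28 mm over its base.
- dropper_bottle: Small amber dropper bottle, body 31 mm diameter up to 62 mm, above it a black collar and rubber bulb about 22 mm wide to 100 mm. Loose, upright; origin at the centre of its base, z up. Can be gripped by collar and bulb at 82 mm over the base.
- beaker: Low-form clear glass beaker, 52 mm diameter (rim 54 mm), 71 mm tall, with a pouring lip toward its own -y that makes it 61 mm long in y. Loose, upright; origin on the underside, with the beaker's round axis 3 mm from it toward +y; z up. Grip it across the outside along its x axis, 54 mm over its base.
- bottle: White plastic bottle with white screw cap: body 68 mm diameter to about 110 mm, rounded shoulder to 126 mm, cap 48 mm diameter from 126 to 148 mm. Loose, upright beside the other vessels (not the bottles behind the photometer), 0.22 kg; origin at the centre of its base, z up. Grip it by the cap, 147 mm over the base.
- holder_xs: Smallest holder, for the vial. Foot disc 4 mm thick with 4 upright steel prongs on a circle of 30 mm inner diameter, tops 28 mm above its underside, the top 11 mm splayed to a 46 mm mouth (52 mm outside). Fixed on the shaker platform. Origin: centre of its underside, z up; a seated vessel's base is 4 mm above it.
- holder_s: Second smallest holder, for the dropper bottle. Foot disc 4 mm thick with 4 upright steel prongs on a circle of 38 mm inner diameter, tops 36 mm above its underside, the top 11 mm splayed to a 54 mm mouth (60 mm outside). Fixed on the shaker platform. Origin: centre of its underside, z up; a seated vessel's base is 4 mm above it.
- holder_m: Second largest holder, for the beaker. Foot disc 4 mm thick with 6 upright steel prongs on a circle of 62 mm inner diameter, tops 32 mm above its underside, the top 11 mm splayed to a 78 mm mouth (84 mm outside). Fixed on the shaker platform. Origin: centre of its underside, z up; a seated vessel's base is 4 mm above it.
- holder_l: Largest holder, for the white bottle. Foot disc 4 mm thick with 6 upright steel prongs on a circle of 76 mm inner diameter, tops 50 mm above its underside, the top 11 mm splayed to a 92 mm mouth (98 mm outside). Fixed on the shaker platform. Origin: centre of its underside, z up; a seated vessel's base is 4 mm above it.
- conical_flask: Bystander: glass conical flask, base 64 mm diameter, 104 mm tall, behind the vessels; origin at the centre of its base. (The shaker, not listed: a white box 262 mm square, its control nose reaching 174 mm from the centre toward the robot; a level 270 mm square platform, fixed, 78 mm above the worktop, carries the holders in a square of 128 mm pitch, in any order.)
- petri_dish: Bystander: covered Petri dish, 91 mm diameter, 16 mm high, lying on the worktop to the right; origin at the centre of its base.
Not all that is in view belongs to the job. Of the things that look like the dropper_bottle, take the one that is nearest to the robot's base at the start. Leave any yellow look-alike of the beaker alone.

How it is judged:
By the outcome, as a careful person would: the job done as asked, in the order asked, and still so for the second after the job is handed in, with the robot touching nothing.
It also fails if it takes over 122 s, if anything falls off the work surface, if the arm or the gripper's body presses on something with over 40 N, if the wrist force passes 120 N, or if a joint passes its speed limit or range.

## Working session

There is one attempt and no reset: what is moved stays moved. The work goes in short steps, Python scripts to look and compute and a tool call to move; the robot and the scene stay as the last step left them, time stands still between calls to the robot, and variables do not carry over. Pictures are saved under pics/ and viewed, at most 14 in all, crops included, and the job is handed in when it is done.

Besides the shell and the picture viewer there is one more tool, called as a command line: name --argument value ..., lists and objects as JSON in quotes. step_arm: Moves the arm, as the interface text tells. Shifts and turns lie within -1 to 1; 1 stands for 500 mm of shift or pi rad of turn. Its arguments: {"type":"object","properties":{"rows":{"type":"array"},"newtons":{"type":"number"}},"required":["rows"]}

```bash
mkdir -p pics
python3 - <<'E'
from cell import env
import cv2,json
for n in("side","top"):
    im=env.read_camera(n); cv2.imwrite(f"pics/{n}0.png",cv2.cvtColor(im,cv2.COLOR_RGB2BGR))
    c=env.camera_info(n); print(n,c)
o=env.get_obs(); print(o)
E
```

```text
side {'fx': 545.8838539506204, 'fy': 545.8838539506204, 'cx': 309.5243903271467, 'cy': 248.60056031877713, 'R': array([[ 0.9995013 , -0.02968863, -0.01075834],
       [-0.02095873, -0.36886619, -0.92924618],
       [ 0.02361966,  0.92900824, -0.36930447]]), 't': array([-0.57518915,  0.03547402,  1.31038798])}
top {'fx': 506.85691824364045, 'fy': 506.85691824364045, 'cx': 318.35806608435786, 'cy': 247.79607994701124, 'R': array([[ 2.80833365e-02, -9.99605093e-01,  9.92068497e-04],
       [-9.96016853e-01, -2.80665215e-02, -8.46327237e-02],
       [ 8.46271456e-02,  1.38865231e-03, -9.96411721e-01]]), 't': array([-0.12805896,  0.59398716,  1.10984137])}
{'time_s': 0.1, 'qpos': array([-68.34818819,  18.43397958,  -4.01739615,  83.16709853,
         1.29497434,  78.54110032,  -3.260163  ]), 'joint_velocities': array([-0.07852253, -0.03602373,  0.07822294, -0.08715184,  0.03866061,
       -0.00206488, -0.03160167]), 'effort': array([-4.25312282e-04, -4.92568731e+01, -4.05983124e-01, -3.13400316e+01,
       -6.40881015e-02,  3.94188822e-02,  7.35150070e-05]), 'tool_pos': array([0.23112394, 0.60694752, 0.19468775]), 'tool_rot': array([-1.79903059e+02,  4.83013699e-03,  1.59159370e+02]), 'force': array([ 0.66816093, -0.21787142,  0.00901483]), 'wrist_torque': array([ 0.06138866,  0.01886796, -0.00445   ]), 'grasp_force': 0.0, 'grip_width': 0.08712664737519431}
```

View pics/top0.png

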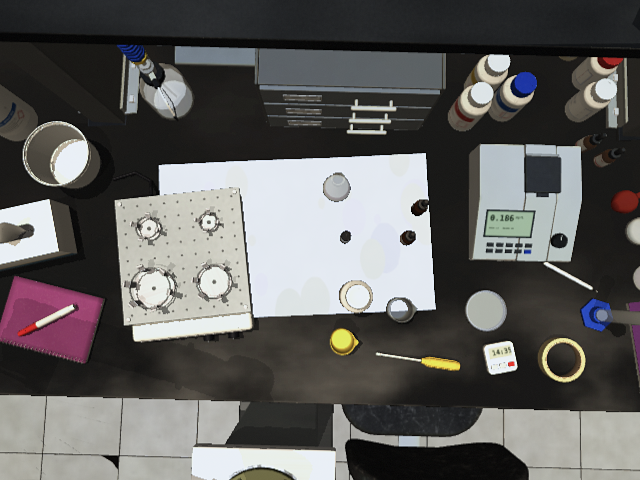

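View pics/side0.png

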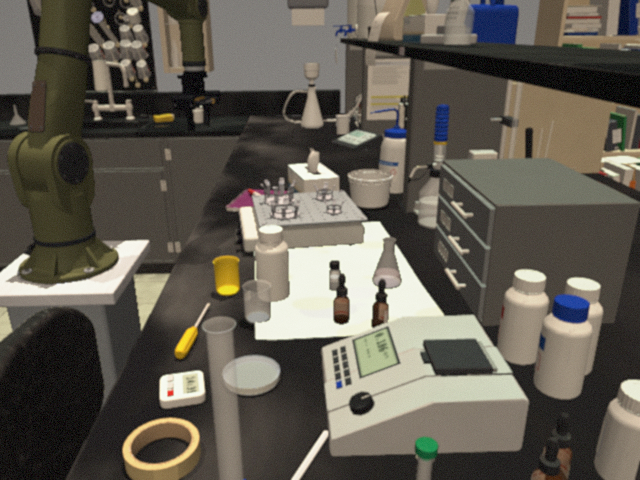

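```bash
cat > h.py <<'E'
import numpy as np, cv2
from cell import env
C={n:env.camera_info(n) for n in("side","top")}
def ray(n,u,v):
    c=C[n]; d=c["R"].T@np.array([(u-c["cx"])/c["fx"],(v-c["cy"])/c["fy"],1]); return -c["R"].T@c["t"],d/np.linalg.norm(d)
def plane(n,u,v,z):
    o,d=ray(n,u,v); return o+d*(z-o[2])/d[2]
def tri(pt,ps):
    o1,d1=ray("top",*pt); o2,d2=ray("side",*ps)
    a=np.linalg.lstsq(np.c_[d1,-d2],o2-o1,rcond=None)[0]; p,q=o1+a[0]*d1,o2+a[1]*d2
    return (p+q)/2,np.linalg.norm(p-q)
def proj(n,X):
    c=C[n]; p=c["R"]@np.asarray(X,float)+c["t"]; return np.array([c["fx"]*p[0]/p[2]+c["cx"],c["fy"]*p[1]/p[2]+c["cy"]])
def snap(n,f):
    im=cv2.cvtColor(env.read_camera(n),cv2.COLOR_RGB2BGR); cv2.imwrite(f"pics/{f}.png",im); return im
def crop(im,x0,x1,y0,y1,s,f):
    o=cv2.resize(im[y0:y1,x0:x1],None,fx=s,fy=s,interpolation=cv2.INTER_CUBIC)
    for i in range(x0,x1):
        if i%10==0: cv2.putText(o,str(i),(int((i-x0)*s),9),0,.3,(0,0,255)); cv2.line(o,(int((i-x0)*s),10),(int((i-x0)*s),14),(0,0,255))
    for i in range(y0,y1):
        if i%10==0: cv2.putText(o,str(i),(0,int((i-y0)*s)+3),0,.3,(0,0,255)); cv2.line(o,(20,int((i-y0)*s)),(24,int((i-y0)*s)),(0,0,255))
    cv2.imwrite(f"pics/{f}.png",o)
E
python3 - <<'E'
from h import *
t=cv2.imread("pics/top0.png"); s=cv2.imread("pics/side0.png")
crop(t,320,440,170,330,3.7,"c_v"); crop(t,105,260,180,345,3.6,"c_s"); crop(s,205,400,175,330,3.8,"c_d")
print("dark blobs")
for n,im,box in(("top",t,(320,440,195,260)),("side",s,(320,400,255,330))):
    x0,x1,y0,y1=box; m=(im[y0:y1,x0:x1].max(2)<70).astype(np.uint8)
    k,_,st,ce=cv2.connectedComponentsWithStats(m)
    for i in range(1,k):
        if st[i,4]>20: print(n,st[i][:4]+[x0,y0,0,0],st[i,4],(ce[i]+[x0,y0]).round(1))
for q in [(345,237),(408,238),(420,208),(356,296),(400,310),(343,341),(337,187),(486,310)]: print(q,plane("top",*q,.07).round(3))
for q in [(148,228),(208,221),(153,289),(214,281)]: print(q,plane("top",*q,.082).round(3))
E
```

```text
dark blobs
top [411 195  29  65] 808 [431.  220.6]
top [340 231  11  10] 76 [345.4 235.6]
top [400 231  15  15] 141 [407.7 237.5]
side [330 262   9   8] 65 [334.3 265.4]
side [337 275  10  23] 156 [341.3 287.3]
side [372 280  14  47] 288 [378.6 303.1]
side [334 315  15   9] 107 [340.8 318.5]
(345, 237) [ 0.619 -0.168  0.07 ]
(408, 238) [ 0.62  -0.304  0.07 ]
(420, 208) [ 0.686 -0.329  0.07 ]
(356, 296) [ 0.493 -0.195  0.07 ]
(400, 310) [ 0.466 -0.289  0.07 ]
(343, 341) [ 0.397 -0.169  0.07 ]
(337, 187) [ 0.727 -0.148  0.07 ]
(486, 310) [ 0.471 -0.472  0.07 ]
(148, 228) [0.625 0.253 0.082]
(208, 221) [0.643 0.126 0.082]
(153, 289) [0.495 0.235 0.082]
(214, 281) [0.516 0.107 0.082]
```

step_arm --rows '[{"angular": [0, 0, 0], "slide": [0, 0, -0.12], "jaw": 1}, {"angular": [0, 0, 0], "slide": [0, 0, -0.12], "jaw": 1}]' --newtons 15

```text
time_s: 0.35
tool_pos: [0.2311, 0.6067, 0.3157]
tool_rot: [-179.8, 0.0, 159.2]
force: [0.8, 0.5, 0.5]
grip_width: 0.087
grasp_force: 0.0
```

View pics/c_v.png

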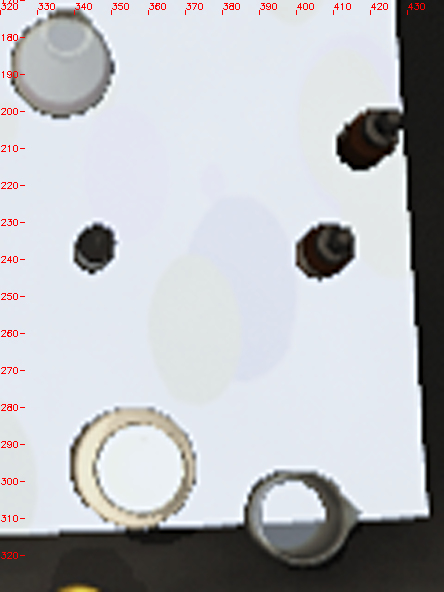

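View pics/c_s.png

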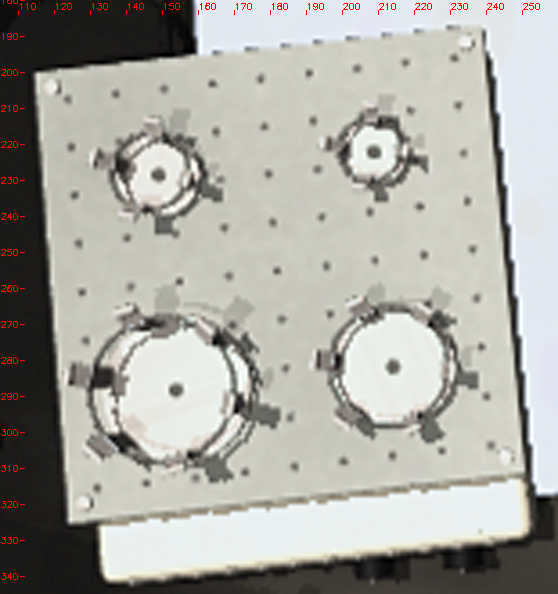

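View pics/c_d.png

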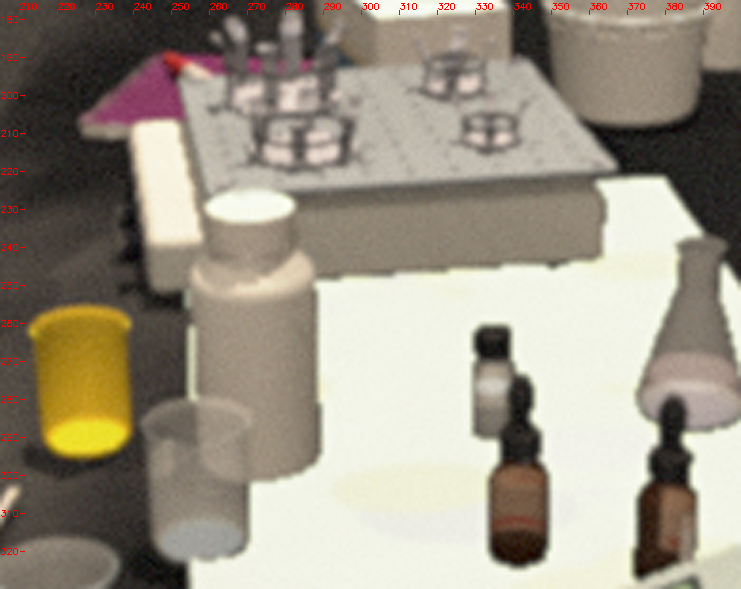

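Run:
```python
from h import *
t=cv2.imread("pics/top0.png")
g=cv2.cvtColor(t,cv2.COLOR_BGR2GRAY).astype(float)
for n,q in dict(xs=(208.6,222.2),s=(148.9,228.3),l=(153.9,288.3),m=(214.2,281.7)).items():
    x,y=map(int,q); w=np.clip(200-g[y-4:y+6,x-4:x+6],0,None); Y,X=np.mgrid[y-4:y+6,x-4:x+6]
    c=((w*X).sum()/w.sum(),(w*Y).sum()/w.sum()); print(n,np.round(c,2),plane("top",*c,.082).round(4),proj("side",plane("top",*c,.082)).round(1))
print("platform corner",tri((239,188),(366.8,218.4)))
for n,a,b in(("vial",(346.2,234.9),(334.5,261.8)),("drop",(411.9,234),(341.8,275)),("bottle",(357.8,296.2),(270.8,229.2)),("beaker",(399.5,310),(257.4,283.4)),("flask",(337.8,180),(389,239))):
    print(n,[np.round(k,4) for k in tri(a,b)])
for n,a,z in(("vial",(346.2,234.9),.064),("drop",(411.9,234),.1),("bottle",(357.8,296.2),.148),("beaker",(399.5,310),.071),("flask",(337.8,180),.104)):
    p=plane("top",*a,z);print(n,p.round(4),"base top/side px",proj("top",[*p[:2],0]).round(1),proj("side",[*p[:2],0]).round(1))
print(proj("top",[.6,-.1,0]),"cam",-C["top"]["R"].T@C["top"]["t"])
```

```text
xs [208.53 222.  ] [0.6412 0.1247 0.082 ] [333.2 209.9]
s [148.55 228.17] [0.6243 0.2519 0.082 ] [324.  196.2]
l [153.38 287.95] [0.4976 0.2346 0.082 ] [278.6 198.8]
m [213.71 281.49] [0.5148 0.1078 0.082 ] [284.2 212.8]
platform corner (array([0.71914224, 0.06334853, 0.07734699]), np.float64(0.003162308825938884))
vial [array([ 0.6237, -0.171 ,  0.0623]), np.float64(0.0006)]
drop [array([ 0.6265, -0.3078,  0.0939]), np.float64(0.0005)]
bottle [array([ 0.4935, -0.1925,  0.1451]), np.float64(0.001)]
beaker [array([ 0.4675, -0.2875,  0.0712]), np.float64(0.0039)]
flask [array([ 0.7378, -0.1486,  0.1019]), np.float64(0.0043)]
vial [ 0.6238 -0.1709  0.064 ] base top/side px [344.6 238. ] [334.5 288.6]
drop [ 0.6255 -0.3066  0.1   ] base top/side px [403.8 238.9] [340.6 319.7]
bottle [ 0.493  -0.1923  0.148 ] base top/side px [352.7 295.5] [272.9 294.5]
beaker [ 0.4656 -0.2876  0.071 ] base top/side px [394.5 308.8] [257.1 316.9]
flask [ 0.7352 -0.1483  0.104 ] base top/side px [336.  189.8] [384.8 282.9]
[313.4451342  247.43954928] cam [ 0.50129484 -0.11287842  1.15625675]
```

Run:
```python
from h import *
from scipy.ndimage import map_coordinates as mc
t=cv2.imread("pics/top0.png"); g=cv2.cvtColor(t,cv2.COLOR_BGR2GRAY).astype(float)
nad=np.array([.5013,-.1129])
for n,p,r in(("vial",(.6238,-.1709),.0125),("drop",(.6265,-.3075),.0155),("bottle",(.493,-.1923),.034)):
    p=np.array(p); d=(p-nad)/np.linalg.norm(p-nad); e=np.array([-d[1],d[0]])
    def prof(c,dr,s):
        px=np.array([proj("top",[*(c+dr*k),0]) for k in s]); return mc(g,[px[:,1],px[:,0]],order=1)
    s=np.arange(-.05,.01,.0005); v=np.mean([prof(p+e*k,d,s) for k in(-.002,0,.002)],0)
    i=np.argmax(np.abs(np.gradient(v))[:]); th=(v[:40].mean()+v.min())/2; j=np.argmax(v<th)
    print(n,"inner edge offset (mm), expected",-r*1e3,":",s[j]*1e3,s[i]*1e3)
    s=np.arange(-.055,.055,.0005); v=prof(p,e,s); th=(v[:20].mean()+v.min())/2; k=np.where(v<th)[0]
    print("  lateral",s[k[0]]*1e3,s[k[-1]]*1e3,"dir d",d.round(3),"e",e.round(3))
```

```text
vial inner edge offset (mm), expected -12.5 : -11.499999999999968 -11.99999999999997
  lateral -11.499999999999961 12.000000000000059 dir d [ 0.904 -0.428] e [0.428 0.904]
drop inner edge offset (mm), expected -15.5 : -11.499999999999968 -11.99999999999997
  lateral -15.999999999999966 12.50000000000006 dir d [ 0.541 -0.841] e [0.841 0.541]
bottle inner edge offset (mm), expected -34.0 : -32.499999999999986 -32.499999999999986
  lateral -54.5 -41.999999999999986 dir d [-0.104 -0.995] e [ 0.995 -0.104]
```

step_arm --rows '[{"angular": [0, 0, 0.055], "slide": [0, 0, 0], "jaw": 0.6}, {"angular": [0, 0, 0.055], "slide": [0, 0, 0], "jaw": 0.6}, {"angular": [0, 0, 0.055], "slide": [0, 0, 0], "jaw": 0.6}, {"angular": [0, 0, 0.055], "slide": [0, 0, 0], "jaw": 0.6}, {"angular": [0, 0, 0.055], "slide": [0, 0, 0], "jaw": 0.6}, {"angular": [0, 0, 0.055], "slide": [0, 0, 0], "jaw": 0.6}, {"angular": [0, 0, 0.054], "slide": [0, 0, 0], "jaw": 0.6}, {"angular": [0, 0, 0], "slide": [-0.09, 0.046, 0], "jaw": 0.6}, {"angular": [0, 0, 0], "slide": [-0.09, 0.046, 0], "jaw": 0.6}, {"angular": [0, 0, 0], "slide": [-0.09, 0.046, 0], "jaw": 0.6}]'

```text
time_s: 1.6
tool_pos: [0.3009, 0.4709, 0.3151]
tool_rot: [-180.0, 0.0, 90.0]
force: [0.7, -0.5, 0.9]
grip_width: 0.0522
grasp_force: 0.0
```

step_arm --rows '[{"angular": [0, 0, 0], "slide": [-0.09, 0.046, 0], "jaw": 0.6}, {"angular": [0, 0, 0], "slide": [-0.09, 0.046, 0], "jaw": 0.6}, {"angular": [0, 0, 0], "slide": [-0.09, 0.046, 0], "jaw": 0.6}, {"angular": [0, 0, 0], "slide": [-0.09, 0.046, 0], "jaw": 0.6}, {"angular": [0, 0, 0], "slide": [-0.09, 0.046, 0], "jaw": 0.6}, {"angular": [0, 0, 0], "slide": [-0.09, 0.046, 0], "jaw": 0.6}, {"angular": [0, 0, 0], "slide": [-0.09, 0.046, 0], "jaw": 0.6}, {"angular": [0, 0, 0], "slide": [-0.09, 0.046, 0], "jaw": 0.6}, {"angular": [0, 0, 0], "slide": [-0.09, 0.046, 0], "jaw": 0.6}, {"angular": [0, 0, 0], "slide": [-0.09, 0.046, 0], "jaw": 0.6}]'

```text
time_s: 2.85
tool_pos: [0.531, 0.0212, 0.3155]
tool_rot: [-180.0, -0.0, 90.1]
force: [1.0, 0.5, 0.1]
grip_width: 0.0519
grasp_force: 0.0
```

step_arm --rows '[{"angular": [0, 0, 0], "slide": [-0.096, 0.047, 0], "jaw": 0.6}, {"angular": [0, 0, 0], "slide": [-0.096, 0.047, 0], "jaw": 0.6}, {"angular": [0, 0, 0], "slide": [-0.096, 0.047, 0], "jaw": 0.6}, {"angular": [0, 0, 0], "slide": [-0.097, 0.046, 0], "jaw": 0.6}, {"angular": [0, 0, 0.056], "slide": [0, 0, 0], "jaw": 0.6}, {"angular": [0, 0, 0.056], "slide": [0, 0, 0], "jaw": 0.6}, {"angular": [0, 0, 0.056], "slide": [0, 0, 0], "jaw": 0.6}, {"angular": [0, 0, 0.056], "slide": [0, 0, 0], "jaw": 0.6}, {"angular": [0, 0, 0.056], "slide": [0, 0, 0], "jaw": 0.6}, {"angular": [0, 0, 0.055], "slide": [0, 0, 0], "jaw": 0.6}]'

```text
time_s: 4.1
tool_pos: [0.6241, -0.1695, 0.3151]
tool_rot: [-180.0, 0.0, 29.4]
force: [0.5, 0.4, 0.1]
grip_width: 0.0517
grasp_force: 0.0
```

step_arm --rows '[{"angular": [0, 0, 0.055], "slide": [0, 0, 0], "jaw": 0.6}, {"angular": [0, 0, 0.055], "slide": [0, 0, 0], "jaw": 0.6}, {"angular": [0, 0, 0.055], "slide": [0, 0, 0], "jaw": 0.6}, {"angular": [0, 0, 0], "slide": [0, 0, 0.1], "jaw": 0.6}, {"angular": [0, 0, 0], "slide": [0, 0, 0.1], "jaw": 0.6}, {"angular": [0, 0, 0], "slide": [0, 0, 0.1], "jaw": 0.6}, {"angular": [0, 0, 0], "slide": [0, 0, 0.05], "jaw": 0.6}]'

```text
time_s: 4.97
tool_pos: [0.6225, -0.1685, 0.137]
tool_rot: [-179.9, 0.3, 0.1]
force: [0.5, 0.4, 0.0]
grip_width: 0.0519
grasp_force: 0.0
```

step_arm --rows '[{"angular": [0, 0, 0], "slide": [0, 0, 0], "jaw": 0.6}, {"angular": [0, 0, 0], "slide": [0, 0, 0], "jaw": 0.6}]'

```text
time_s: 5.22
tool_pos: [0.625, -0.1702, 0.1419]
tool_rot: [180.0, -0.1, 0.0]
force: [1.5, -0.3, 0.7]
grip_width: 0.0524
grasp_force: 0.0
```

step_arm --rows '[{"angular": [0, 0, 0], "slide": [0, 0.002, 0.07], "jaw": 0.6}, {"angular": [0, 0, 0], "slide": [0, 0, 0.07], "jaw": 0.6}, {"angular": [0, 0, 0], "slide": [0, 0, 0.05], "jaw": 0.6}, {"angular": [0, 0, 0], "slide": [0, 0, 0.027], "jaw": 0.6}, {"angular": [0, 0, 0], "slide": [0, 0, 0], "jaw": 0.2}, {"angular": [0, 0, 0], "slide": [0, 0, 0], "jaw": 0.2}, {"angular": [0, 0, 0], "slide": [0, 0, 0], "jaw": 0.2}, {"angular": [0, 0, 0], "slide": [0, 0, 0], "jaw": 0.2}, {"angular": [0, 0, 0], "slide": [0, 0, 0], "jaw": 0.2}]' --newtons 15

```text
time_s: 6.35
tool_pos: [0.6249, -0.1708, 0.0329]
tool_rot: [180.0, -0.1, 0.0]
force: [-1.1, 0.8, 3.3]
grip_width: 0.0212
grasp_force: 15.0
```

step_arm --rows '[{"angular": [0, 0, 0], "slide": [0, 0, -0.05], "jaw": 0.2}, {"angular": [0, 0, 0], "slide": [0, 0, -0.1], "jaw": 0.2}, {"angular": [0, 0, 0], "slide": [0, 0, -0.1], "jaw": 0.2}, {"angular": [0, 0, 0], "slide": [0, 0, -0.05], "jaw": 0.2}, {"angular": [0, 0, 0], "slide": [0.005, -0.06, 0], "jaw": 0.2}, {"angular": [0, 0, 0], "slide": [0.006, -0.1, 0], "jaw": 0.2}, {"angular": [0, 0, 0], "slide": [0.006, -0.1, 0], "jaw": 0.2}, {"angular": [0, 0, 0], "slide": [0.006, -0.1, 0], "jaw": 0.2}, {"angular": [0, 0, 0], "slide": [0.005, -0.1, 0], "jaw": 0.2}, {"angular": [0, 0, 0], "slide": [0.005, -0.09, 0], "jaw": 0.2}]'

```text
time_s: 7.6
tool_pos: [0.6404, 0.1065, 0.1821]
tool_rot: [-180.0, 0.0, 0.1]
force: [0.2, -0.7, -0.7]
grip_width: 0.0216
grasp_force: 15.0
```

step_arm --rows '[{"angular": [0, 0, 0], "slide": [0, -0.042, 0], "jaw": 0.2}, {"angular": [0, 0, 0], "slide": [0, 0, 0.05], "jaw": 0.2}, {"angular": [0, 0, 0], "slide": [0, 0, 0.02], "jaw": 0.2}, {"angular": [0, 0, 0], "slide": [0, 0, 0], "jaw": 0.2}]'

```text
time_s: 8.1
tool_pos: [0.6402, 0.1236, 0.1467]
tool_rot: [180.0, 0.1, -0.1]
force: [0.2, 0.9, -0.3]
grip_width: 0.0213
grasp_force: 15.0
```

Run:
```python
from h import *
o=env.get_obs(); print(o["tool_pos"],o["grip_width"])
s=snap("side","s1"); t=snap("top","t1")
a=cv2.resize(s[165:245,280:380],None,fx=4,fy=4,interpolation=2); b=cv2.resize(t[180:260,160:260],None,fx=4,fy=4,interpolation=2)
cv2.imwrite("pics/vp.png",np.hstack([a,b]))
```

```text
[0.64015085 0.12358264 0.14667375] 0.0212907637274371
```

View pics/vp.png

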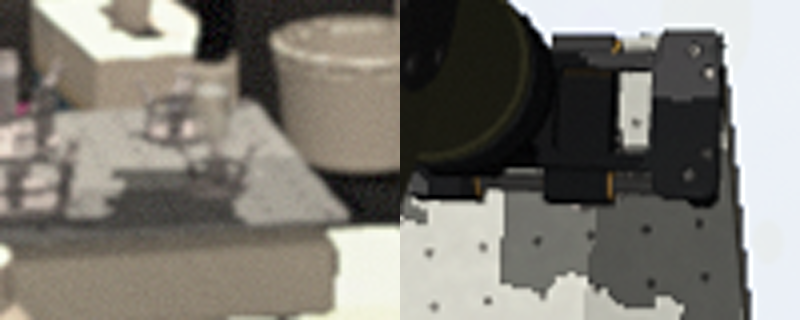

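step_arm --rows '[{"angular": [0, 0, 0], "slide": [0.002, -0.002, 0.02], "jaw": 0.2}, {"angular": [0, 0, 0], "slide": [0, 0, 0.02], "jaw": 0.2}, {"angular": [0, 0, 0], "slide": [0, 0, 0.01], "jaw": 0.2}, {"angular": [0, 0, 0], "slide": [0, 0, 0.01], "jaw": 0.2}, {"angular": [0, 0, 0], "slide": [0, 0, 0], "jaw": 0.2}, {"angular": [0, 0, 0], "slide": [0, 0, 0], "jaw": 0.2}]'

```text
time_s: 8.95
tool_pos: [0.6418, 0.1262, 0.1174]
tool_rot: [-180.0, -0.0, 0.0]
force: [0.5, -0.3, 0.7]
grip_width: 0.0211
grasp_force: 15.0
```

step_arm --rows '[{"angular": [0, 0, 0], "slide": [0, 0, 0.003], "jaw": 0.2}, {"angular": [0, 0, 0], "slide": [0, 0, 0], "jaw": 0.2}, {"angular": [0, 0, 0], "slide": [0, 0, 0], "jaw": 0.2}]'

```text
time_s: 9.32
tool_pos: [0.6416, 0.1263, 0.1157]
tool_rot: [-180.0, -0.0, 0.0]
force: [0.1, 0.7, 0.6]
grip_width: 0.0212
grasp_force: 15.0
```

step_arm --rows '[{"angular": [0, 0, 0], "slide": [0, 0, 0], "jaw": 0.5}, {"angular": [0, 0, 0], "slide": [0, 0, 0], "jaw": 0.5}, {"angular": [0, 0, 0], "slide": [0, 0, 0], "jaw": 0.5}, {"angular": [0, 0, 0], "slide": [0, 0, -0.03], "jaw": 0.5}, {"angular": [0, 0, 0], "slide": [0, 0, -0.08], "jaw": 0.5}, {"angular": [0, 0, 0], "slide": [0, 0, -0.1], "jaw": 0.5}, {"angular": [0, 0, 0], "slide": [0, 0, -0.1], "jaw": 0.5}, {"angular": [0, 0, 0], "slide": [-0.003, 0.096, 0], "jaw": 0.5}, {"angular": [0, 0, 0], "slide": [-0.003, 0.097, 0], "jaw": 0.5}, {"angular": [0, 0, 0], "slide": [-0.003, 0.097, 0], "jaw": 0.5}]'

```text
time_s: 10.58
tool_pos: [0.6373, -0.0204, 0.2721]
tool_rot: [-180.0, -0.1, 0.0]
force: [-0.3, 0.1, 0.1]
grip_width: 0.0434
grasp_force: 0.0
```

step_arm --rows '[{"angular": [0, 0, 0], "slide": [-0.003, 0.097, 0], "jaw": 0.5}, {"angular": [0, 0, 0], "slide": [-0.003, 0.097, 0], "jaw": 0.5}, {"angular": [0, 0, 0], "slide": [-0.003, 0.097, 0], "jaw": 0.5}, {"angular": [0, 0, 0], "slide": [-0.004, 0.097, 0], "jaw": 0.5}, {"angular": [0, 0, 0], "slide": [-0.004, 0.097, 0], "jaw": 0.5}, {"angular": [0, 0, 0], "slide": [-0.004, 0.097, 0], "jaw": 0.5}, {"angular": [0, 0, 0], "slide": [0, 0, 0], "jaw": 0.6}, {"angular": [0, 0, 0], "slide": [0, 0, 0], "jaw": 0.6}]'

```text
time_s: 11.58
tool_pos: [0.6271, -0.3096, 0.2714]
tool_rot: [-180.0, -0.0, 0.0]
force: [-0.1, 0.4, -0.2]
grip_width: 0.0509
grasp_force: 0.0
```

Run:
```python
from h import *
o=env.get_obs(); print(o["tool_pos"],o["time_s"])
s=snap("side","s2"); t=snap("top","t2")
a=cv2.resize(s[165:245,280:380],None,fx=4,fy=4,interpolation=2); b=cv2.resize(t[180:260,160:260],None,fx=4,fy=4,interpolation=2)
cv2.imwrite("pics/vq.png",np.hstack([a,b]))
```

```text
[ 0.62713953 -0.30958374  0.27136175] 11.575
```

View pics/vq.png

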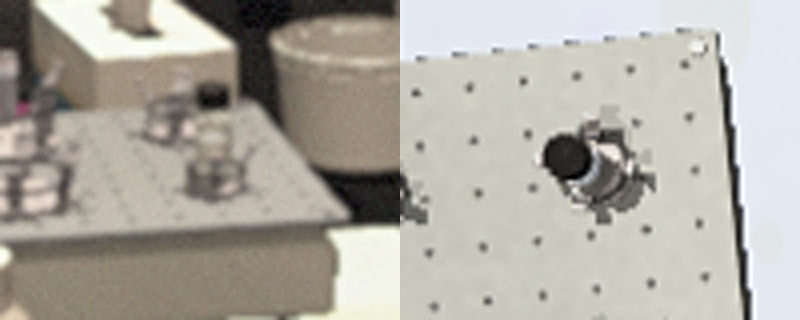

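step_arm --rows '[{"angular": [0, 0, 0], "slide": [-0.001, 0, 0.1], "jaw": 0.6}, {"angular": [0, 0, 0], "slide": [0, 0, 0.1], "jaw": 0.6}, {"angular": [0, 0, 0], "slide": [0, 0, 0.1], "jaw": 0.6}, {"angular": [0, 0, 0], "slide": [0, 0, 0.07], "jaw": 0.6}, {"angular": [0, 0, 0], "slide": [0, 0, 0.045], "jaw": 0.6}, {"angular": [0, 0, 0], "slide": [0, 0, 0], "jaw": 0.1}, {"angular": [0, 0, 0], "slide": [0, 0, 0], "jaw": 0.1}, {"angular": [0, 0, 0], "slide": [0, 0, 0], "jaw": 0.1}, {"angular": [0, 0, 0], "slide": [0, 0, 0], "jaw": 0.1}, {"angular": [0, 0, 0], "slide": [0, 0, 0], "jaw": 0.1}]' --newtons 12

```text
time_s: 12.92
tool_pos: [0.6267, -0.3099, 0.0637]
tool_rot: [180.0, -0.1, 0.0]
force: [-0.7, -0.5, 1.0]
grip_width: 0.0123
grasp_force: 5.3
```

step_arm --rows '[{"angular": [0, 0, 0], "slide": [0, 0, 0], "jaw": 0}, {"angular": [0, 0, 0], "slide": [0, 0, 0], "jaw": 0}]'

```text
time_s: 13.18
tool_pos: [0.6268, -0.3099, 0.0636]
tool_rot: [180.0, -0.0, 0.0]
force: [-0.4, 1.4, 3.1]
grip_width: 0.0117
grasp_force: 12.1
```

step_arm --rows '[{"angular": [0, 0, 0], "slide": [0, 0, -0.03], "jaw": 0}, {"angular": [0, 0, 0], "slide": [0, 0, -0.07], "jaw": 0}, {"angular": [0, 0, 0], "slide": [0, 0, -0.1], "jaw": 0}, {"angular": [0, 0, 0], "slide": [0, 0, -0.1], "jaw": 0}, {"angular": [0, 0, 0], "slide": [0, 0, -0.08], "jaw": 0}, {"angular": [0, 0, 0], "slide": [0, -0.05, 0], "jaw": 0}, {"angular": [0, 0, 0], "slide": [0, -0.09, 0], "jaw": 0}, {"angular": [0, 0, 0], "slide": [0, -0.09, 0], "jaw": 0}, {"angular": [0, 0, 0], "slide": [0, -0.09, 0], "jaw": 0}, {"angular": [0, 0, 0], "slide": [0, -0.09, 0], "jaw": 0}]'

```text
time_s: 14.42
tool_pos: [0.626, -0.1036, 0.2538]
tool_rot: [-180.0, -0.0, 0.0]
force: [1.1, -0.1, -0.4]
grip_width: 0.0115
grasp_force: 11.8
```

step_arm --rows '[{"angular": [0, 0, 0], "slide": [0, -0.09, 0], "jaw": 0}, {"angular": [0, 0, 0], "slide": [0, -0.09, 0], "jaw": 0}, {"angular": [0, 0, 0], "slide": [0, -0.09, 0], "jaw": 0}, {"angular": [0, 0, 0], "slide": [0, -0.09, 0], "jaw": 0}, {"angular": [0, 0, 0], "slide": [0, -0.09, 0], "jaw": 0}, {"angular": [0, 0, 0], "slide": [0, -0.09, 0], "jaw": 0}, {"angular": [0, 0, 0], "slide": [0, -0.09, 0], "jaw": 0}, {"angular": [0, 0, 0], "slide": [-0.005, -0.083, 0], "jaw": 0}, {"angular": [0, 0, 0], "slide": [0, 0, 0], "jaw": 0}, {"angular": [0, 0, 0], "slide": [0, 0, 0], "jaw": 0}]'

```text
time_s: 15.68
tool_pos: [0.6236, 0.2505, 0.2536]
tool_rot: [179.9, -0.0, -0.0]
force: [1.1, -0.5, -1.0]
grip_width: 0.0113
grasp_force: 11.8
```

Run:
```python
from h import *
o=env.get_obs(); print(o["tool_pos"],o["grip_width"],o["time_s"])
s=snap("side","s3"); 
p=o["tool_pos"]; print(proj("side",[.6243,.2519,p[2]-.063]),proj("side",[.6243,.2519,p[2]+.02]),proj("side",[.6243,.2519,.082]))
cv2.imwrite("pics/dq.png",cv2.resize(s[110:230,270:390],None,fx=5,fy=5,interpolation=2))
```

```text
[0.62364153 0.25050074 0.25358351] 0.011327985576584999 15.675
[323.92366953 157.80362801] [323.89207262 127.02022374] [323.96309276 196.21185986]
```

View pics/dq.png

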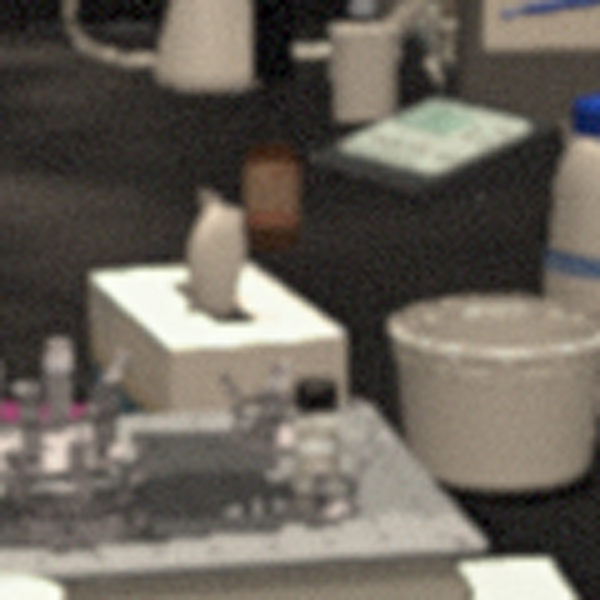

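step_arm --rows '[{"angular": [0, 0, 0], "slide": [0.001, -0.002, 0.07], "jaw": 0}, {"angular": [0, 0, 0], "slide": [0, 0, 0.06], "jaw": 0}, {"angular": [0, 0, 0], "slide": [0, 0, 0.03], "jaw": 0}, {"angular": [0, 0, 0], "slide": [0, 0, 0.02], "jaw": 0}, {"angular": [0, 0, 0], "slide": [0, 0, 0.02], "jaw": 0}, {"angular": [0, 0, 0], "slide": [0, 0, 0.01], "jaw": 0}, {"angular": [0, 0, 0], "slide": [0, 0, 0], "jaw": 0}, {"angular": [0, 0, 0], "slide": [0, 0, 0], "jaw": 0}]'

```text
time_s: 16.73
tool_pos: [0.6244, 0.2528, 0.1488]
tool_rot: [-180.0, -0.1, 0.0]
force: [-0.5, 0.6, -0.9]
grip_width: 0.0116
grasp_force: 11.8
```

step_arm --rows '[{"angular": [0, 0, 0], "slide": [0, 0, 0.004], "jaw": 0}, {"angular": [0, 0, 0], "slide": [0, 0, 0.002], "jaw": 0}, {"angular": [0, 0, 0], "slide": [0, 0, 0], "jaw": 0}]'

```text
time_s: 17.1
tool_pos: [0.6244, 0.2529, 0.1456]
tool_rot: [-180.0, -0.0, 0.0]
force: [0.1, 0.3, 0.8]
grip_width: 0.0117
grasp_force: 12.0
```

step_arm --rows '[{"angular": [0, 0, 0], "slide": [0, 0, 0], "jaw": 0.4}, {"angular": [0, 0, 0], "slide": [0, 0, 0], "jaw": 0.4}, {"angular": [0, 0, 0], "slide": [0, 0, 0], "jaw": 0.4}, {"angular": [0, 0, 0], "slide": [0, 0, -0.03], "jaw": 0.4}, {"angular": [0, 0, 0], "slide": [0, 0, -0.08], "jaw": 0.4}, {"angular": [0, 0, 0], "slide": [0, 0, -0.1], "jaw": 0.5}, {"angular": [0, 0, 0], "slide": [0, 0, -0.1], "jaw": 1}, {"angular": [0, 0, 0], "slide": [-0.026, 0.09, 0], "jaw": 1}, {"angular": [0, 0, 0], "slide": [-0.026, 0.09, 0], "jaw": 1}, {"angular": [0, 0, 0], "slide": [-0.026, 0.09, 0], "jaw": 1}]'

```text
time_s: 18.35
tool_pos: [0.585, 0.1158, 0.3014]
tool_rot: [-180.0, -0.1, 0.0]
force: [0.5, 0.2, 0.9]
grip_width: 0.0756
grasp_force: 0.0
```

step_arm --rows '[{"angular": [0, 0, 0], "slide": [-0.026, 0.09, 0], "jaw": 1}, {"angular": [0, 0, 0], "slide": [-0.026, 0.09, 0], "jaw": 1}, {"angular": [0, 0, 0], "slide": [-0.026, 0.09, 0], "jaw": 1}, {"angular": [0, 0, 0], "slide": [-0.027, 0.09, 0], "jaw": 1}, {"angular": [0, 0, 0], "slide": [-0.027, 0.09, 0], "jaw": 1}, {"angular": [0, 0, 0], "slide": [-0.027, 0.09, 0], "jaw": 1}, {"angular": [0, 0, 0], "slide": [-0.027, 0.09, 0], "jaw": 1}, {"angular": [0, 0, 0], "slide": [-0.027, 0.09, 0], "jaw": 1}, {"angular": [0, 0, 0], "slide": [-0.027, 0.09, 0], "jaw": 1}, {"angular": [0, 0, -0.05], "slide": [0, 0, 0], "jaw": 1}]'

```text
time_s: 19.6
tool_pos: [0.4621, -0.2934, 0.3014]
tool_rot: [179.9, -0.0, 8.7]
force: [-0.1, 0.4, -0.2]
grip_width: 0.0869
grasp_force: 0.0
```

step_arm --rows '[{"angular": [0, 0, -0.055], "slide": [0, 0, 0], "jaw": 1}, {"angular": [0, 0, -0.055], "slide": [0, 0, 0], "jaw": 1}, {"angular": [0, 0, -0.055], "slide": [0, 0, 0], "jaw": 1}, {"angular": [0, 0, -0.055], "slide": [0, 0, 0], "jaw": 1}, {"angular": [0, 0, -0.055], "slide": [0, 0, 0], "jaw": 1}, {"angular": [0, 0, -0.055], "slide": [0, 0, 0], "jaw": 1}, {"angular": [0, 0, -0.055], "slide": [0, 0, 0], "jaw": 1}, {"angular": [0, 0, -0.055], "slide": [0, 0, 0], "jaw": 1}, {"angular": [0, 0, -0.01], "slide": [0, 0, 0], "jaw": 1}, {"angular": [0, 0, 0], "slide": [0, 0, 0], "jaw": 1}]'

```text
time_s: 20.85
tool_pos: [0.4653, -0.2877, 0.3006]
tool_rot: [180.0, -0.0, 89.9]
force: [-0.3, 0.0, -0.8]
grip_width: 0.0871
grasp_force: 0.0
```

Run:
```python
from h import *
o=env.get_obs(); print(o["tool_pos"],o["tool_rot"],o["time_s"])
s=snap("side","s4"); t=snap("top","t4")
a=cv2.resize(s[165:245,280:380],None,fx=4,fy=4,interpolation=2); b=cv2.resize(t[190:270,120:220],None,fx=4,fy=4,interpolation=2)
cv2.imwrite("pics/dr.png",np.hstack([a,b]))
print(proj("top",[.6243,.2519,.18]))
# beaker fit on first image: edge points of rim circle vs. base, lip direction
t0=cv2.imread("pics/top0.png")
b=cv2.resize(t0[285:335,375:430],None,fx=8,fy=8,interpolation=2); g=cv2.medianBlur(cv2.cvtColor(b,cv2.COLOR_BGR2GRAY),9)
c=cv2.HoughCircles(g,cv2.HOUGH_GRADIENT,1,20,param1=80,param2=20,minRadius=85,maxRadius=120)
for q in c[0][:4]: print(q[:2]/8+[375,285],q[2]/8,plane("top",*(q[:2]/8+[375,285]),.071).round(4))
```

```text
[ 0.46527949 -0.2877314   0.30064326] [ 1.79955857e+02 -4.07181164e-03  8.98722074e+01] 20.85
[131.75330807 221.96552084]
[401.8125 309.5625] 12.9625 [ 0.4667 -0.2925  0.071 ]
[398.5625 309.4375] 12.7375 [ 0.4667 -0.2856  0.071 ]
```

View pics/dr.png

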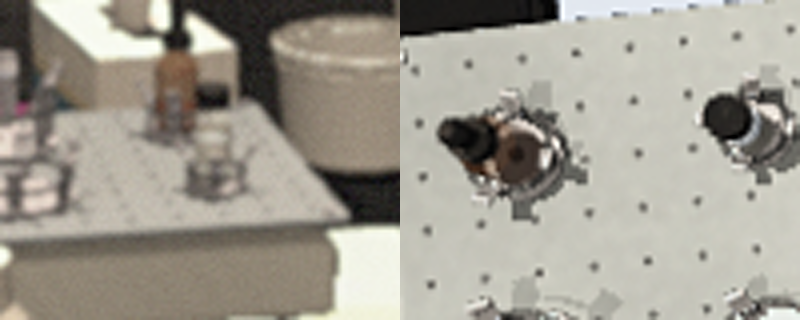

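step_arm --rows '[{"angular": [0, 0, -0.028], "slide": [0, 0.003, 0.08], "jaw": 1}, {"angular": [0, 0, 0], "slide": [0, 0, 0.1], "jaw": 1}, {"angular": [0, 0, 0], "slide": [0, 0, 0.1], "jaw": 1}, {"angular": [0, 0, 0], "slide": [0, 0, 0.1], "jaw": 1}, {"angular": [0, 0, 0], "slide": [0, 0, 0.08], "jaw": 1}, {"angular": [0, 0, 0], "slide": [0, 0, 0.05], "jaw": 1}, {"angular": [0, 0, 0], "slide": [0, 0, 0.021], "jaw": 1}, {"angular": [0, 0, 0], "slide": [0, 0, 0], "jaw": 0.55}, {"angular": [0, 0, 0], "slide": [0, 0, 0], "jaw": 0.5}, {"angular": [0, 0, 0], "slide": [0, 0, 0], "jaw": 0.5}]' --newtons 15

```text
time_s: 22.2
tool_pos: [0.4678, -0.2877, 0.0357]
tool_rot: [179.9, 0.0, 95.1]
force: [0.2, -0.4, 0.0]
grip_width: 0.0646
grasp_force: 0.0
```

step_arm --rows '[{"angular": [0, 0, 0], "slide": [0, 0, 0], "jaw": 0.45}, {"angular": [0, 0, 0], "slide": [0, 0, 0], "jaw": 0.45}, {"angular": [0, 0, 0], "slide": [0, 0, 0], "jaw": 0.45}]'

```text
time_s: 22.58
tool_pos: [0.4672, -0.2876, 0.0351]
tool_rot: [180.0, 0.0, 95.1]
force: [-0.5, 0.5, 3.1]
grip_width: 0.0515
grasp_force: 15.0
```

step_arm --rows '[{"angular": [0, 0, 0], "slide": [0, 0, -0.04], "jaw": 0.45}, {"angular": [0, 0, 0], "slide": [0, 0, -0.08], "jaw": 0.45}, {"angular": [0, 0, 0], "slide": [0, 0, -0.1], "jaw": 0.45}, {"angular": [0, 0, 0], "slide": [0, 0, -0.1], "jaw": 0.45}, {"angular": [0, 0, 0.028], "slide": [0, 0, -0.08], "jaw": 0.45}, {"angular": [0, 0, 0], "slide": [0.04, 0.005, 0], "jaw": 0.45}, {"angular": [0, 0, 0], "slide": [0.08, 0.01, 0], "jaw": 0.45}, {"angular": [0, 0, 0], "slide": [0.08, 0.01, 0], "jaw": 0.45}, {"angular": [0, 0, 0], "slide": [0.08, 0.01, 0], "jaw": 0.45}, {"angular": [0, 0, 0], "slide": [0.08, 0.01, 0], "jaw": 0.45}]'

```text
time_s: 23.82
tool_pos: [0.4892, -0.1065, 0.2357]
tool_rot: [179.9, -0.0, 90.0]
force: [0.2, 0.0, -1.3]
grip_width: 0.0516
grasp_force: 15.0
```

step_arm --rows '[{"angular": [0, 0, 0], "slide": [0.08, 0.01, 0], "jaw": 0.45}, {"angular": [0, 0, 0], "slide": [0.08, 0.01, 0], "jaw": 0.45}, {"angular": [0, 0, 0], "slide": [0.08, 0.01, 0], "jaw": 0.45}, {"angular": [0, 0, 0], "slide": [0.08, 0.01, 0], "jaw": 0.45}, {"angular": [0, 0, 0], "slide": [0.08, 0.01, 0], "jaw": 0.45}, {"angular": [0, 0, 0], "slide": [0.031, 0, 0.06], "jaw": 0.45}, {"angular": [0, 0, 0], "slide": [0, 0, 0.04], "jaw": 0.45}, {"angular": [0, 0, 0], "slide": [0, 0, 0], "jaw": 0.45}, {"angular": [0, 0, 0], "slide": [0, 0, 0], "jaw": 0.45}]'

```text
time_s: 24.95
tool_pos: [0.5148, 0.1077, 0.1861]
tool_rot: [179.9, -0.0, 90.0]
force: [-0.0, -0.6, -0.8]
grip_width: 0.0515
grasp_force: 15.0
```

Run:
```python
from h import *
o=env.get_obs(); print(o["tool_pos"],o["grip_width"],o["time_s"])
s=snap("side","s5"); p=o["tool_pos"]
print(proj("side",[.5148,.1078,p[2]-.035]),proj("side",[.5148,.1078,p[2]+.036]),proj("side",[.5148,.1078,.082]))
cv2.imwrite("pics/bq.png",cv2.resize(s[130:240,230:350],None,fx=5,fy=5,interpolation=2))
```

```text
[0.51480988 0.10774639 0.18607116] 0.051476925793650485 24.95
[283.37778289 186.5157125 ] [282.55540396 158.43792757] [284.14809854 212.81594509]
```

View pics/bq.png

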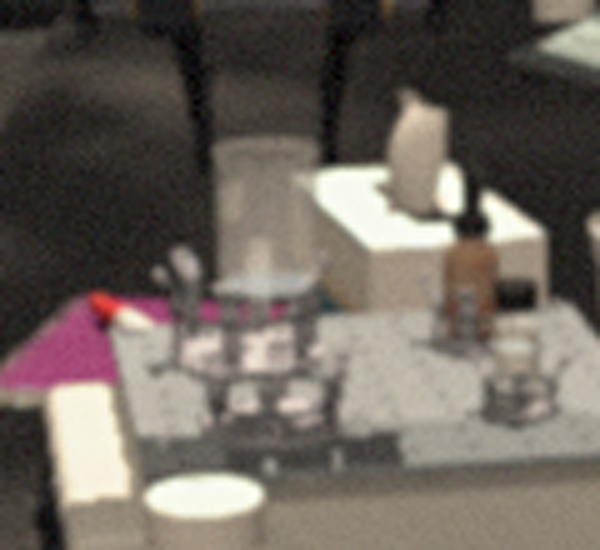

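step_arm --rows '[{"angular": [0, 0, 0], "slide": [0, 0, 0.04], "jaw": 0.45}, {"angular": [0, 0, 0], "slide": [0, 0, 0.04], "jaw": 0.45}, {"angular": [0, 0, 0], "slide": [0, 0, 0.02], "jaw": 0.45}, {"angular": [0, 0, 0], "slide": [0, 0, 0.02], "jaw": 0.45}, {"angular": [0, 0, 0], "slide": [0, 0, 0.01], "jaw": 0.45}, {"angular": [0, 0, 0], "slide": [0, 0, 0.004], "jaw": 0.45}, {"angular": [0, 0, 0], "slide": [0, 0, 0], "jaw": 0.45}, {"angular": [0, 0, 0], "slide": [0, 0, 0], "jaw": 0.45}]'

```text
time_s: 26.0
tool_pos: [0.5144, 0.1082, 0.118]
tool_rot: [180.0, -0.0, 90.0]
force: [0.5, 0.4, -0.7]
grip_width: 0.0515
grasp_force: 15.0
```

step_arm --rows '[{"angular": [0, 0, 0], "slide": [0, 0, 0.002], "jaw": 0.45}, {"angular": [0, 0, 0], "slide": [0, 0, 0], "jaw": 0.7}, {"angular": [0, 0, 0], "slide": [0, 0, 0], "jaw": 0.7}, {"angular": [0, 0, 0], "slide": [0, 0, 0], "jaw": 0.7}, {"angular": [0, 0, 0], "slide": [0, 0, -0.03], "jaw": 0.7}, {"angular": [0, 0, 0], "slide": [0, 0, -0.08], "jaw": 0.7}, {"angular": [0, 0, 0], "slide": [0, 0, -0.1], "jaw": 0.8}, {"angular": [0, 0, 0], "slide": [0, 0, -0.1], "jaw": 0.9}, {"angular": [0, 0, 0], "slide": [-0.04, -0.003, -0.05], "jaw": 0.9}, {"angular": [0, 0, 0], "slide": [-0.08, -0.006, 0], "jaw": 0.9}]'

```text
time_s: 27.25
tool_pos: [0.5111, 0.0492, 0.3001]
tool_rot: [179.7, -0.1, 90.2]
force: [0.2, -0.6, -0.6]
grip_width: 0.0774
grasp_force: 0.0
```

step_arm --rows '[{"angular": [0, 0, 0], "slide": [-0.08, -0.006, 0], "jaw": 0.9}, {"angular": [0, 0, 0], "slide": [-0.08, -0.006, 0], "jaw": 0.9}, {"angular": [0, 0, 0], "slide": [-0.08, -0.006, 0], "jaw": 0.9}, {"angular": [0, 0, 0], "slide": [-0.08, -0.006, 0], "jaw": 0.9}, {"angular": [0, 0, 0], "slide": [-0.08, -0.006, 0], "jaw": 0.9}, {"angular": [0, 0, 0], "slide": [-0.084, -0.004, 0], "jaw": 0.9}, {"angular": [0, 0, 0], "slide": [0, 0, 0], "jaw": 0.9}, {"angular": [0, 0, 0], "slide": [0, 0, 0], "jaw": 0.9}]'

```text
time_s: 28.25
tool_pos: [0.4931, -0.1932, 0.2972]
tool_rot: [180.0, -0.0, 90.1]
force: [0.6, 0.8, 1.7]
grip_width: 0.0783
grasp_force: 0.0
```

Run:
```python
from h import *
o=env.get_obs(); print(o["tool_pos"],o["tool_rot"],o["grip_width"],o["time_s"])
s=snap("side","s6"); t=snap("top","t6")
a=cv2.resize(s[165:315,225:345],None,fx=3.3,fy=3.3,interpolation=2); b=cv2.resize(t[200:320,120:240],None,fx=3.3,fy=3.3,interpolation=2)
b=cv2.copyMakeBorder(b,0,a.shape[0]-b.shape[0],0,0,0)
cv2.imwrite("pics/br.png",np.hstack([a,b]))
```

```text
[ 0.49306934 -0.19324655  0.2971937 ] [ 1.79957348e+02 -4.50728731e-02  9.00528703e+01] 0.078299270654133 28.25
```

View pics/br.png

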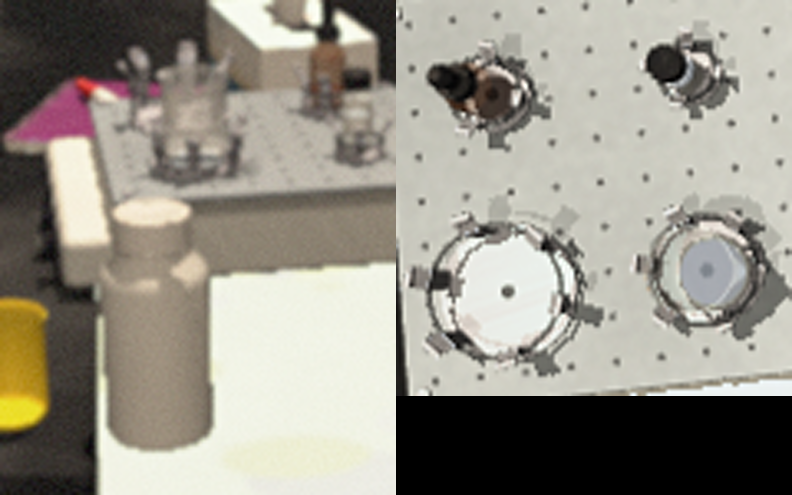

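step_arm --rows '[{"angular": [0, 0, 0], "slide": [0, 0, 0.1], "jaw": 0.9}, {"angular": [0, 0, 0], "slide": [0, 0, 0.1], "jaw": 0.9}, {"angular": [0, 0, 0], "slide": [0, 0, 0.08], "jaw": 0.9}, {"angular": [0, 0, 0], "slide": [0, 0, 0.04], "jaw": 0.9}, {"angular": [0, 0, 0], "slide": [0, 0, 0.016], "jaw": 0.9}, {"angular": [0, 0, 0], "slide": [0, 0, 0], "jaw": 0.6}, {"angular": [0, 0, 0], "slide": [0, 0, 0], "jaw": 0.45}, {"angular": [0, 0, 0], "slide": [0, 0, 0], "jaw": 0.45}, {"angular": [0, 0, 0], "slide": [0, 0, 0], "jaw": 0.4}, {"angular": [0, 0, 0], "slide": [0, 0, 0], "jaw": 0.4}]' --newtons 30

```text
time_s: 29.6
tool_pos: [0.493, -0.1939, 0.1289]
tool_rot: [180.0, -0.0, 90.0]
force: [-0.2, 0.4, 0.6]
grip_width: 0.0386
grasp_force: 0.0
```

Run:
```python
from h import *
o=env.get_obs(); print(o["tool_pos"],o["grip_width"],o["grasp_force"],o["force"],o["time_s"])
s=snap("side","s7")
cv2.imwrite("pics/bt.png",cv2.resize(s[165:315,210:360],None,fx=4,fy=4,interpolation=2))
```

```text
[ 0.49295084 -0.1938672   0.12885821] 0.0385792736578879 0.0 [-0.2196639   0.44831676  0.61993048] 29.6
```

View pics/bt.png

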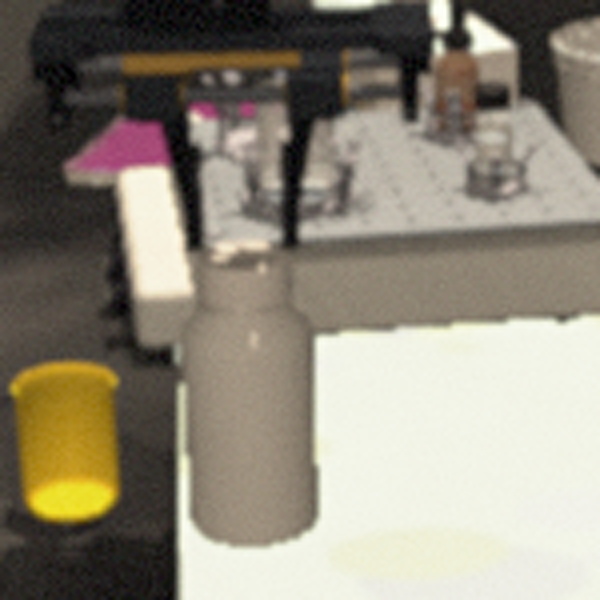

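Run:
```python
from h import *
for z in(.129,.148):
  for y in(-.194,-.17,-.15):
    print(z,y,((proj("side",[.493,y,z])-[210,165])*4).round(0),((proj("side",[.517,y,z])-[210,165])*4).round(0))
t=snap("top","t7"); s=cv2.imread("pics/s7.png")
cv2.imwrite("pics/bu.png",np.hstack([cv2.resize(s[205:255,240:300],None,fx=8,fy=8,interpolation=0),cv2.resize(t[270:320,330:385],None,fx=5.5,fy=8,interpolation=0)]))
```

```text
0.129 -0.194 [242. 288.] [290. 287.]
0.129 -0.17 [244. 272.] [291. 271.]
0.129 -0.15 [245. 259.] [292. 258.]
0.148 -0.194 [241. 252.] [289. 251.]
0.148 -0.17 [243. 237.] [290. 236.]
0.148 -0.15 [244. 224.] [291. 223.]
```

View pics/bu.png

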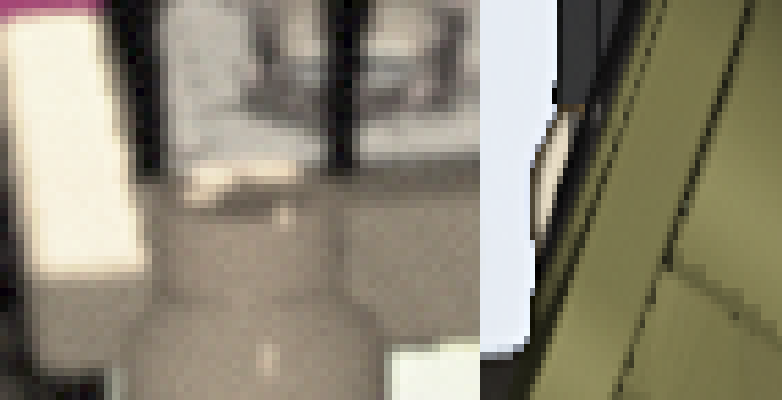

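step_arm --rows '[{"angular": [0, 0, 0], "slide": [0, 0, 0], "jaw": 0.3}, {"angular": [0, 0, 0], "slide": [0, 0, 0], "jaw": 0.3}]' --newtons 10

```text
time_s: 29.95
tool_pos: [0.4928, -0.1939, 0.1286]
tool_rot: [-180.0, -0.0, 90.0]
force: [-1.4, -0.5, -0.3]
grip_width: 0.0277
grasp_force: 0.0
```

step_arm --rows '[{"angular": [0, 0, 0], "slide": [0, 0, 0], "jaw": 1}, {"angular": [0, 0, 0], "slide": [0, 0, 0], "jaw": 1}, {"angular": [0, 0, 0], "slide": [0, 0, 0], "jaw": 1}, {"angular": [0, 0, 0], "slide": [0, 0, 0], "jaw": 1}, {"angular": [0, 0, 0], "slide": [0, 0, 0], "jaw": 1}, {"angular": [0, 0, 0], "slide": [0, 0, 0], "jaw": 1}, {"angular": [0, 0, 0], "slide": [0, 0, 0], "jaw": 1}, {"angular": [0, 0, 0], "slide": [0, 0, 0.01], "jaw": 1}, {"angular": [0, 0, 0], "slide": [0, 0, 0.01], "jaw": 1}, {"angular": [0, 0, 0], "slide": [0, 0, 0.01], "jaw": 1}]' --newtons 30

```text
time_s: 31.2
tool_pos: [0.4927, -0.1938, 0.1131]
tool_rot: [-180.0, -0.0, 90.0]
force: [0.1, -0.5, 0.4]
grip_width: 0.0872
grasp_force: 0.0
```

step_arm --rows '[{"angular": [0, 0, 0], "slide": [0, 0, 0], "jaw": 0.55}, {"angular": [0, 0, 0], "slide": [0, 0, 0], "jaw": 0.55}, {"angular": [0, 0, 0], "slide": [0, 0, 0], "jaw": 0.55}, {"angular": [0, 0, 0], "slide": [0, 0, 0], "jaw": 0.45}, {"angular": [0, 0, 0], "slide": [0, 0, 0], "jaw": 0.45}, {"angular": [0, 0, 0], "slide": [0, 0, 0], "jaw": 0.45}, {"angular": [0, 0, 0], "slide": [0, 0, 0], "jaw": 0.45}]'

```text
time_s: 32.08
tool_pos: [0.493, -0.1938, 0.1138]
tool_rot: [180.0, -0.0, 90.0]
force: [-0.4, 0.4, 0.0]
grip_width: 0.046
grasp_force: 30.0
```

step_arm --rows '[{"angular": [0, 0, 0], "slide": [0, 0, -0.02], "jaw": 0.4}, {"angular": [0, 0, 0], "slide": [0, 0, -0.06], "jaw": 0.4}, {"angular": [0, 0, 0], "slide": [0, 0, -0.09], "jaw": 0.4}, {"angular": [0, 0, 0], "slide": [0, 0, -0.09], "jaw": 0.4}, {"angular": [0, 0, 0], "slide": [0, 0, -0.09], "jaw": 0.4}, {"angular": [0, 0, 0], "slide": [0, 0, -0.05], "jaw": 0.4}, {"angular": [0, 0, 0], "slide": [0.04, 0, 0], "jaw": 0.4}, {"angular": [0, 0, 0], "slide": [0.07, 0, 0], "jaw": 0.4}, {"angular": [0, 0, 0], "slide": [0.08, 0, 0], "jaw": 0.4}, {"angular": [0, 0, 0], "slide": [0.08, 0, 0], "jaw": 0.4}]'

```text
time_s: 33.33
tool_pos: [0.4923, -0.0581, 0.314]
tool_rot: [180.0, -0.0, 90.0]
force: [0.4, 0.8, -2.4]
grip_width: 0.0456
grasp_force: 29.9
```

step_arm --rows '[{"angular": [0, 0, 0], "slide": [0.08, 0, 0], "jaw": 0.4}, {"angular": [0, 0, 0], "slide": [0.08, 0, 0], "jaw": 0.4}, {"angular": [0, 0, 0], "slide": [0.08, 0.003, 0], "jaw": 0.4}, {"angular": [0, 0, 0], "slide": [0.08, 0.003, 0], "jaw": 0.4}, {"angular": [0, 0, 0], "slide": [0.08, 0.003, 0], "jaw": 0.4}, {"angular": [0, 0, 0], "slide": [0.08, 0, 0], "jaw": 0.4}, {"angular": [0, 0, 0], "slide": [0.07, 0, 0], "jaw": 0.4}, {"angular": [0, 0, 0], "slide": [0.036, 0, 0], "jaw": 0.4}, {"angular": [0, 0, 0], "slide": [0, 0, 0], "jaw": 0.4}, {"angular": [0, 0, 0], "slide": [0, 0, 0], "jaw": 0.4}]'

```text
time_s: 34.58
tool_pos: [0.4976, 0.2318, 0.3139]
tool_rot: [180.0, 0.1, 89.9]
force: [0.5, -0.7, -1.9]
grip_width: 0.0458
grasp_force: 29.9
```

Run:
```python
from h import *
o=env.get_obs(); p=o["tool_pos"]; print(p,o["tool_rot"],o["grip_width"],o["grasp_force"],o["time_s"])
s=snap("side","s8"); b=p[2]-.1135
q=s[60:240,210:350].copy(); s2=cv2.resize(q,None,fx=3.3,fy=3.3,interpolation=2)
for z in(b,b+.148,.082):
    u=(proj("side",[.4976,.2346,z])-[210,60])*3.3; print(u.round(0)); 
cv2.imwrite("pics/wq.png",s2)
```

```text
[0.49762144 0.23180756 0.31391587] [1.79978347e+02 5.72714342e-02 8.98783831e+01] 0.04583256697803503 29.910663223199663 34.575
[222. 318.]
[215. 131.]
[226. 458.]
```

View pics/wq.png

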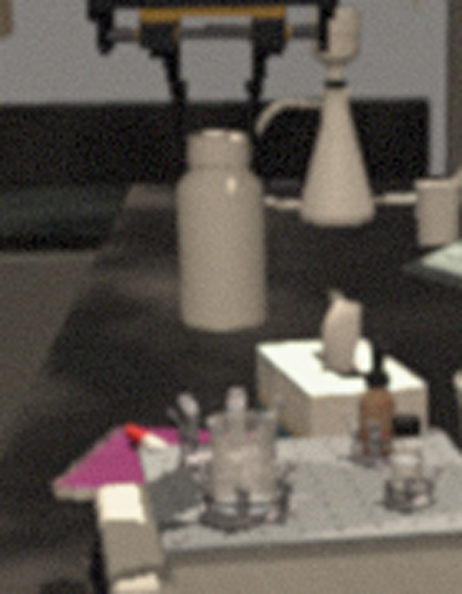

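step_arm --rows '[{"angular": [0, 0, 0], "slide": [0.005, 0, 0.06], "jaw": 0.4}, {"angular": [0, 0, 0], "slide": [0, 0, 0.05], "jaw": 0.4}, {"angular": [0, 0, 0], "slide": [0, 0, 0.03], "jaw": 0.4}, {"angular": [0, 0, 0], "slide": [0, 0, 0.03], "jaw": 0.4}, {"angular": [0, 0, 0], "slide": [0, 0, 0.02], "jaw": 0.4}, {"angular": [0, 0, 0], "slide": [0, 0, 0.02], "jaw": 0.4}, {"angular": [0, 0, 0], "slide": [0, 0, 0.01], "jaw": 0.4}, {"angular": [0, 0, 0], "slide": [0, 0, 0.01], "jaw": 0.4}, {"angular": [0, 0, 0], "slide": [0, 0, 0], "jaw": 0.4}, {"angular": [0, 0, 0], "slide": [0, 0, 0], "jaw": 0.4}]'

```text
time_s: 35.88
tool_pos: [0.4973, 0.2368, 0.199]
tool_rot: [180.0, -0.0, 90.0]
force: [0.2, -0.2, -1.7]
grip_width: 0.046
grasp_force: 29.9
```

step_arm --rows '[{"angular": [0, 0, 0], "slide": [-0.003, 0, 0.003], "jaw": 0.4}, {"angular": [0, 0, 0], "slide": [0, 0, 0.003], "jaw": 0.4}, {"angular": [0, 0, 0], "slide": [0, 0, 0], "jaw": 0.4}, {"angular": [0, 0, 0], "slide": [0, 0, 0], "jaw": 0.4}]'

```text
time_s: 36.38
tool_pos: [0.4972, 0.2352, 0.1958]
tool_rot: [180.0, -0.0, 90.0]
force: [0.6, -0.2, -1.4]
grip_width: 0.0455
grasp_force: 29.9
```

step_arm --rows '[{"angular": [0, 0, 0], "slide": [0, 0, 0.002], "jaw": 0.4}, {"angular": [0, 0, 0], "slide": [0, 0, 0], "jaw": 0.4}, {"angular": [0, 0, 0], "slide": [0, 0, 0], "jaw": 0.4}]'

```text
time_s: 36.75
tool_pos: [0.4975, 0.2352, 0.1957]
tool_rot: [179.9, -0.1, 90.0]
force: [0.0, -1.1, 5.5]
grip_width: 0.0454
grasp_force: 30.1
```

Floor contact (about 7 N). Release and retreat upward, clear of everything.

step_arm --rows '[{"angular": [0, 0, 0], "slide": [0, 0, 0], "jaw": 0.9}, {"angular": [0, 0, 0], "slide": [0, 0, 0], "jaw": 0.9}, {"angular": [0, 0, 0], "slide": [0, 0, 0], "jaw": 0.9}, {"angular": [0, 0, 0], "slide": [0, 0, 0], "jaw": 0.9}, {"angular": [0, 0, 0], "slide": [0, 0, -0.03], "jaw": 0.9}, {"angular": [0, 0, 0], "slide": [0, 0, -0.08], "jaw": 0.9}, {"angular": [0, 0, 0], "slide": [0, 0, -0.1], "jaw": 0.9}, {"angular": [0, 0, 0], "slide": [0, 0, -0.1], "jaw": 0.9}, {"angular": [0, 0, 0], "slide": [-0.07, 0, 0], "jaw": 0.9}, {"angular": [0, 0, 0], "slide": [-0.09, 0, 0], "jaw": 0.9}]'

```text
time_s: 38.0
tool_pos: [0.4975, 0.1553, 0.3513]
tool_rot: [179.9, -0.0, 90.2]
force: [0.5, -0.4, -0.3]
grip_width: 0.0782
grasp_force: 0.0
```

step_arm --rows '[{"angular": [0, 0, 0], "slide": [-0.09, 0, 0], "jaw": 0.9}, {"angular": [0, 0, 0], "slide": [-0.09, 0, 0], "jaw": 0.9}, {"angular": [0, 0, 0], "slide": [-0.09, 0, 0], "jaw": 0.9}, {"angular": [0, 0, 0], "slide": [-0.09, 0, 0], "jaw": 0.9}, {"angular": [0, 0, 0], "slide": [-0.09, 0, 0], "jaw": 0.9}, {"angular": [0, 0, 0], "slide": [-0.09, 0, 0], "jaw": 0.9}, {"angular": [0, 0, 0], "slide": [-0.09, 0, 0], "jaw": 0.9}, {"angular": [0, 0, 0], "slide": [0, 0, 0], "jaw": 0.9}, {"angular": [0, 0, 0], "slide": [0, 0, 0], "jaw": 0.9}]'

```text
time_s: 39.12
tool_pos: [0.4975, -0.1593, 0.3503]
tool_rot: [179.9, -0.0, 90.1]
force: [0.5, -0.1, 0.3]
grip_width: 0.0784
grasp_force: 0.0
```

Run:
```python
from h import *
o=env.get_obs(); print(o["tool_pos"],o["time_s"],o["force"])
t=snap("top","t9"); s=snap("side","s9"); s8=cv2.imread("pics/s6.png"); t6=cv2.imread("pics/t6.png")
# bottle: changed pixels against the picture before it was placed
for n,a,b,(x0,x1,y0,y1) in(("top",t,t6,(105,200,240,330)),("side",s,s8,(245,310,100,215))):
    d=(cv2.absdiff(a,b).max(2)>40).astype(np.uint8)[y0:y1,x0:x1]; d=cv2.morphologyEx(d,cv2.MORPH_OPEN,np.ones((2,2),np.uint8))
    k,_,st,ce=cv2.connectedComponentsWithStats(d)
    for i in range(1,k):
        if st[i,4]>30: print(n,st[i,:4]+[x0,y0,0,0],st[i,4],(ce[i]+[x0,y0]).round(1))
print("cap top expected",proj("top",[.4976,.2346,.23]).round(1),proj("side",[.4976,.2346,.23]).round(1))
print("body edges expected side",[proj("side",[.4976+k,.2346,z]).round(1) for z in(.12,.18) for k in(-.034,.034)])
g=cv2.cvtColor(t,cv2.COLOR_BGR2GRAY); x0,y0=100,225
c=cv2.HoughCircles(cv2.medianBlur(cv2.resize(g[y0:330,x0:210],None,fx=6,fy=6,interpolation=2),9),cv2.HOUGH_GRADIENT,1,20,param1=80,param2=25,minRadius=60,maxRadius=130)
for q in c[0][:4]: print("circle",(q[:2]/6+[x0,y0]).round(1),(q[2]/6).round(1))
print("expected radii px",507*.024/.93,507*.034/.97, "body top",proj("top",[.4976,.2346,.19]))
d=cv2.absdiff(t,t6).max(2)>60
for n,(x,y) in dict(xs=(202,219),s=(133,222),m=(213,281)).items(): print(n,"changed px",d[y-12:y+12,x-12:x+12].sum())
```

```text
[ 0.49753505 -0.15928401  0.35028894] 39.125 [ 0.49948026 -0.06656802  0.2828139 ]
top [114 272  62  38] 1585 [145.4 289.8]
top [169 299  12  13] 72 [174.8 304.9]
side [266 145  26  50] 893 [277.8 166.7]
side [264 198  11  10] 54 [269.2 202.1]
cap top expected [127.1 287.5] [276.8 145.4]
body edges expected side [array([265.7, 185.7]), array([290.5, 185.2]), array([264.8, 164.1]), array([290. , 163.6])]
circle [126.4 288.1] 12.8
circle [153.2 288.1] 21.0
circle [134.1 287.9] 18.0
circle [155.6 290.6] 17.5
expected radii px 13.083870967741936 17.771134020618558 body top [134.97468344 287.6434259 ]
xs changed px 0
s changed px 0
m changed px 0
```

```bash
python3 -c "
from cell import env
print(env.sign_off())"
```

```text
the job is handed in; nothing more can be done
None
```

The vial, dropper bottle, beaker and white bottle now stand upright in their matching holders, all released, and the job was handed in at about 39 s; the verdict was not shown. Camera views confirmed the first three, and the white bottle was checked by pixel measurement only because I had used all 14 picture views.

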